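# Set the jaw gap of a bench gauge to its mark with the thumbwheel

### The job

Set the gap gauge on the bench: roll its knurled wheel with a fingertip, in light strokes, so that the sliding jaw closes towards the fixed jaw until the jaw's pointer stands exactly in line with the pointer of the rider on the scale. Work the wheel only: do not squeeze it, do not touch the jaw or the rider, leave the small things round the gauge as they stand, and take the hand away at the end.

Things in the scene. Friction and masses are not known exactly. Their poses are not given: they have to be found in the camera images.
- gap_gauge: gap gauge: fixed aluminium plate 130 x 250 mm, top 14 mm above the bench. Origin: centre of its underside, on the bench; z up; the jaw travels along y. Wheel in a grey housing at y = -85 mm, x = 0 (cheeks at x = +-13 to +-31, y = -119 to -51 mm, 59 mm high: 16 mm of wheel stands out above). Fixed steel jaw 64 x 24 mm, 54 mm high, at y = +80 mm. White scale strip along the -x edge.
- wheel_axle (a point): centre of the knurled black wheel (diameter 56, width 18 mm), on its fixed axle, which is level and parallel to the gauge's x, 47 mm above the bench; so the rim's highest point is 75 mm up. This point does not turn with the wheel.
- thumbwheel (a joint): turning angle of the wheel in rad, 0 to 5, 0 at the start. It grows when the top of the wheel is stroked towards the gauge's +y (towards the jaws); the jaw is geared to it and travels 14 mm to +y per rad (1 mm of jaw for 2 mm of rim). The wheel turns lightly either way, under 1 N at the rim, and stays where it is left.
- moving_jaw: the sliding steel jaw, block 60 x 16 mm, top 50 mm above the bench, between the wheel and the fixed jaw; origin on the bench level under its middle, axes as the gauge's. At the start it stands fully open, at y = -30 mm on the gauge; it can travel 70 mm to +y. Not to be touched.
- jaw_pointer (a point): tip of the dark cone on the jaw that points to the gauge's -x, 44 mm above the bench, at x = -42 mm on the gauge
- rider: black rider block on the scale strip, 16 mm along the scale, top 52 mm above the bench, with a steel cone that points to +x at the jaw's cone; origin at bench level on the gauge's y axis (x = 0), axes as the gauge's. It marks the wanted setting, 18 to 40 mm to +y of the jaw's starting place. Not to be touched or moved.
- rider_pointer (a point): tip of the rider's cone, 44 mm above the bench, at x = -44 mm on the gauge; the two tips meet point to point, 2 mm apart, when the jaw is set
- coverslips_0: small white box of coverslips, 33 x 33 x 16 mm, loose on the bench on the rider's side of the gauge; origin under its centre
- pen_red: ballpoint pen, 137 mm long, 10 mm high, lying loose on the same side; origin under the centre
- oil_b: small amber bottle with a black cap, diameter 32 mm, 68 mm high, standing loose on the far side of the gauge; origin under its centre
- objective_case: round amber case with a black foot, diameter 38 mm, 63 mm high, standing loose on the far side beside the bottle; origin under its centre
- wheel_rim: the wheel's knurled rim, the part to stroke; origin at its centre, turns with the wheel. It is cushioned on its hub: it gives under a press by about 1 mm per 1.5 N, up to 5 mm, and comes back.

How it is judged:
By the outcome, as a careful person would: the job done as asked, in the order asked, and still so for the second after the job is handed in, with the robot touching nothing.
It also fails if it takes over 42 s, if anything falls off the work surface, if the arm or the gripper's body presses on something with over 40 N, if the wrist force passes 120 N, or if a joint passes its speed limit or range.

### The arm

A 6-joint arm with a two-finger parallel gripper is mounted at the origin on a cart in front of the work surface, level with it; the furniture and walls round the work are solid. World frame = base frame: x ahead of the robot, y to its left, z up, the work surface at z = 0. Lengths are in m, angles in rad, forces in N, time in s.
With the tool pointing down it reaches from about 0.275 to 0.85 m from the base axis. Payload 19 kg.
Tool frame: the origin (TCP) lies midway between the tips of the shut fingers; the grasp point (between the pads) lies 19 mm behind it; y points along the fingers, x is the direction in which the jaws open and shut, and the axes are right-handed (so a half turn about y gives the same grasp; the last joint's range is limited). The gripper opens to 85 mm and grips with 20 to 120 N. Pads are 22 mm wide; open, the fingers measure 114 mm over their backs; the gripper's body (76 mm by 85 mm) begins 54 mm behind the grasp point. The pads swing forward as they close: fully open they stand 13 mm farther back than shut.
Start: joints at [-1.243, 0.15, 1.437, -0, 1.554, -0.134], TCP at [0.256, -0.515, 0.231] pointing down, gripper open.
Joint ranges: [-2.8, 2.8], [-0.68, 2.1], [0.12, 2.68], [-1.39, 4.53], [0.16, 2.79], [-2.81, 2.81]. Speed limits (rad/s): [1.89, 1.89, 2.22, 3.01, 3.01, 3.01].

### API

Orientations are given as a unit quaternion [w, x, y, z].
In Python, from bench import ctrl, read_camera, job_done gives the robot as it stands. The module is installed in compiled form; this text tells all that it offers.
- The arm moves only by the shell command python3 -m jog 'ROWS' [FORCE]. ROWS is JSON, one flat list of numbers, 7 for each row, row after row: the closure, from 0 (fully open) to 1 (shut), then the shift along the world's x, y, z in mm, then the turn, a rotation vector about the world's x, y, z in degrees. In form: [jaw, tx, ty, tz, rx, ry, rz, jaw, tx, ty, tz, rx, ry, rz, ...]. A call has exactly 8 rows; each row is the pose to reach, as a shift and turn from the pose commanded when the call began; what a row does not reach only later rows make up. A row lasts 1/10 s, in which the tool goes at most 50 mm and 8.59 degrees, less where a joint would pass 70% of its speed; a pose out of reach is approached as far as the arm can. A call with a gripper value outside its range is refused whole. The fingers move at their own pace and stop on an object; FORCE is the grip in N (left out, the last holds). Time passes only in rows, so rows that repeat a pose let the fingers close, or fill a call up. It gives the time, the measured TCP pose, the force and the opening at its end, in the units of the state.
- ctrl.sense(): the state, without advancing time (a new reading comes with each control period).
- read_camera(name): name is "scene" or "top" or "wrist"; returns a dict with "img" (400x640x3 uint8, blue, green, red), "intrinsics" (3x3 intrinsics, pixels), "rvec" (rotation vector, rad) and "tvec" (3), from world to camera coordinates, as OpenCV has them; the wrist camera has in their place "hand_eye" (4x4, takes a point from camera to tool coordinates, whose origin is the TCP and whose axes are the tool frame's). Camera axes: x right, y down, z forward; pixel columns grow to the right and rows downward; lengths in m; the calibration is good to about 2 mm. A picture is of the moment at which its call begins: read the wrist's pose just before it. There is no depth.
- job_done(): hands the job in, once; it reports no verdict.
The state is a dict: "clock": time; "qpos": joint angles; "qvel": joint speeds; "effort": joint torques, N m; "tool_pos": TCP position; "tcp_rot": TCP orientation; "force": force on the tool from outside, world axes, zero at the start; "wrist_torque": the same for the moment, N m; "gripper_width": opening from 0.0 (shut) to 1.0 (fully open).
Only numpy, scipy, OpenCV 4.12 (cv2) and the standard library are available. Lean on these libraries where they do the work, as an engineer would, in place of code of your own. Each camera call takes 0.05 s, during which the arm holds its last target.

## Working session

There is one attempt and no reset: what is moved stays moved. The work goes in short steps, Python scripts to look and compute and a shell command to move; the robot and the scene stay as the last step left them, time stands still between calls to the robot, and variables do not carry over. Pictures are saved under pics/ and viewed, and the job is handed in when it is done.

```bash
mkdir -p pics
python3 - <<'E'
from bench import ctrl, read_camera
import cv2, numpy as np
print(ctrl.sense())
for n in ("scene","top"):
    c=read_camera(n); cv2.imwrite(f"pics/{n}0.png",c["img"]); print(n,c["intrinsics"],c["rvec"],c["tvec"])
E
```

```text
{'clock': 0.0, 'qpos': array([-1.24298945e+00,  1.50983362e-01,  1.43802132e+00,  8.32296143e-07,
        1.55375127e+00, -1.34028289e-01]), 'qvel': array([ 0.00103005, -0.00090399, -0.0008895 ,  0.00060064, -0.00109956,
        0.00127885]), 'effort': array([ 3.08537965e-04, -7.13043952e+01, -5.70869887e+01, -1.50402843e-04,
        8.88336537e-03, -7.78988488e-05]), 'tool_pos': array([ 0.25610892, -0.51455833,  0.23068178]), 'tcp_rot': array([ 0.60142527, -0.60090216,  0.37261032, -0.37197551]), 'force': array([0.25449979, 0.4524206 , 0.29267134]), 'wrist_torque': array([ 0.0178227 , -0.06364732, -0.01798653]), 'gripper_width': 1.0020409144839015}
scene [[465.72227638   0.         317.68288905]
 [  0.         465.72227638 197.73426346]
 [  0.           0.           1.        ]] [ 1.0480071  -2.083326    1.24387728] [0.36805601 0.2354502  0.5353764 ]
top [[511.25392538   0.         309.92485319]
 [  0.         511.25392538 192.83225459]
 [  0.           0.           1.        ]] [ 2.13492494 -2.18590974  0.10328496] [0.09124928 0.54536933 0.84042286]
```

View pics/scene0.png

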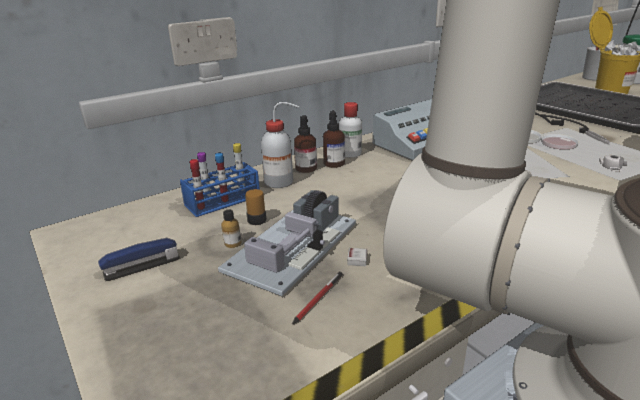

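View pics/top0.png

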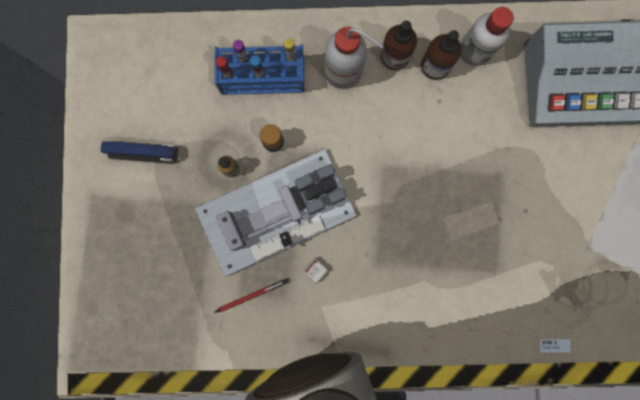

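The top view shows the gauge at about (275,212), with the wheel end at (320,188), the fixed jaw at (230,230) and the rider at (286,239). I'll zoom in and fit the plate corners.

Run:
```python
import cv2
a=cv2.imread("pics/top0.png")[140:285,185:365]; cv2.imwrite("pics/topz.png",cv2.resize(a,None,fx=4.4,fy=4.1,interpolation=cv2.INTER_CUBIC)[:600,:800])
a=cv2.imread("pics/scene0.png")[180:300,210:375]; cv2.imwrite("pics/scz.png",cv2.resize(a,None,fx=4.8,fy=4.8,interpolation=cv2.INTER_CUBIC))
```

```text
(no output)
```

View pics/topz.png

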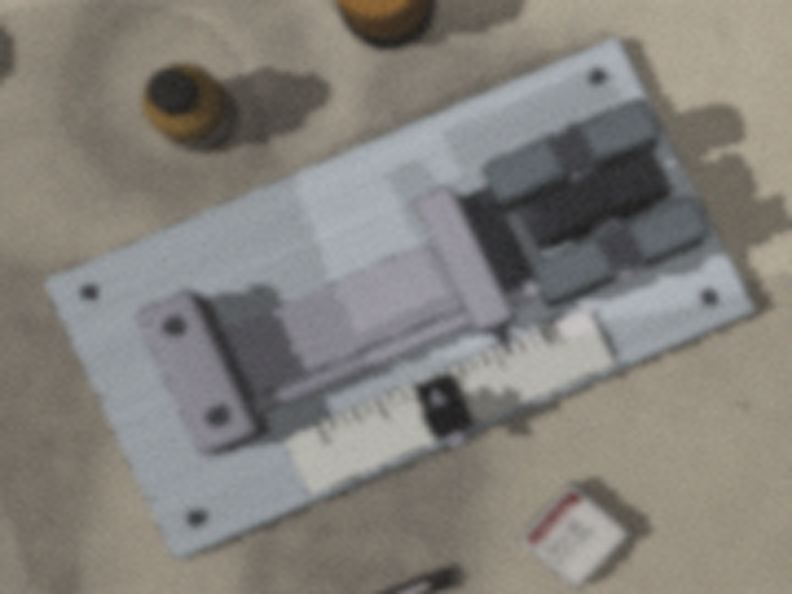

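View pics/scz.png

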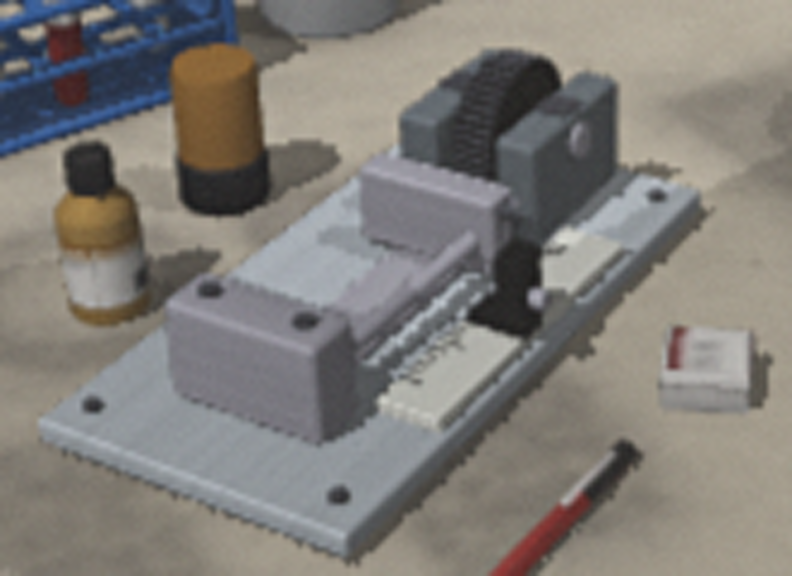

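```bash
cat > h.py <<'E'
import numpy as np, cv2
from scipy.optimize import least_squares
from scipy.spatial.transform import Rotation as R
def G(p,pts):
    x,y,a=p; c,s=np.cos(a),np.sin(a); pts=np.atleast_2d(pts)
    return np.c_[x+c*pts[:,0]-s*pts[:,1], y+s*pts[:,0]+c*pts[:,1], pts[:,2]]
def proj(c,P): return cv2.projectPoints(np.float64(P),c[0],c[1],c[2],None)[0].reshape(-1,2)
E
python3 - <<'E'
from h import *
from bench import read_camera
c=read_camera("top"); top=(c["rvec"],c["tvec"],c["intrinsics"])
c=read_camera("scene"); sc=(c["rvec"],c["tvec"],c["intrinsics"])
np.save("cams.npy",np.array([top,sc],dtype=object),allow_pickle=True)
C=np.array([[65,-125,14],[-65,-125,14],[65,125,14],[-65,125,14]])/1000
pt=np.array([[325.9,149.3],[356,214.5],[196.4,209],[225.5,275.5]])
ps=np.array([[np.nan]*2,[210+700/4.8,180+197/4.8],[210+40/4.8,180+425/4.8],[210+348/4.8,180+545/4.8]])
f=lambda p:(proj(top,G(p,C))-pt).ravel()
for off in (1.2,-1.9):
    r=least_squares(f,[.5,.2,off]); print(r.x,np.rad2deg(r.x[2]),r.cost,r.fun.round(1))
p=r.x
print((proj(sc,G(p,C))-ps).round(1))
f2=lambda p:np.r_[f(p),(proj(sc,G(p,C))-ps)[1:].ravel()]
r=least_squares(f2,p);print(r.x,r.fun.round(1)); p=r.x
np.save("pose.npy",p)
for uv,z in (((286.1,238.8),.052),):
    q=least_squares(lambda q:(proj(top,G(p,[[q[0],q[1],z]]))-uv).ravel(),[0,0]); print("rider",q.x)
print("axle",G(p,[[0,-.085,.047]]),"ydir",-np.sin(p[2]),np.cos(p[2]), "jaw",G(p,[[0,-.03,.05]]))
E
```

```text
Traceback (most recent call last):
ValueError: could not broadcast input array from shape (3,3) into shape (3,)
```

Run:
```python
from h import *
import pickle
from bench import read_camera
c=read_camera("top"); top=(c["rvec"],c["tvec"],c["intrinsics"])
c=read_camera("scene"); sc=(c["rvec"],c["tvec"],c["intrinsics"])
pickle.dump((top,sc),open("cams.pkl","wb"))
C=np.array([[65,-125,14],[-65,-125,14],[65,125,14],[-65,125,14]])/1000
pt=np.array([[325.9,149.3],[356,214.5],[196.4,209],[225.5,275.5]])
ps=np.array([[0]*2,[210+700/4.8,180+197/4.8],[210+40/4.8,180+425/4.8],[210+348/4.8,180+545/4.8]])
f=lambda p:(proj(top,G(p,C))-pt).ravel()
for off in (1.2,-1.9):
    r=least_squares(f,[.5,.2,off]); print(r.x,np.rad2deg(r.x[2]),r.cost,r.fun.round(1))
p=r.x
print((proj(sc,G(p,C))-ps).round(1))
f2=lambda p:np.r_[f(p),(proj(sc,G(p,C))-ps)[1:].ravel()]
r=least_squares(f2,p);print(r.x,r.fun.round(1)); p=r.x
np.save("pose.npy",p)
for uv,z in (((286.1,238.8),.052),):
    q=least_squares(lambda q:(proj(top,G(p,[[q[0],q[1],z]]))-uv).ravel(),[0,0]); print("rider",q.x)
print("axle",G(p,[[0,-.085,.047]]),"ydir",-np.sin(p[2]),np.cos(p[2]), "jaw",G(p,[[0,-.03,.05]]))
```

```text
[0.51781713 0.13765368 0.4109601 ] 23.54627955975668 5.105931744681726 [-0.1 -1.3  1.7  0.8 -1.4 -1.  -0.2  1.4]
[0.51781713 0.13765368 0.41096009] 23.546278907551525 5.105931744680897 [-0.1 -1.3  1.7  0.8 -1.4 -1.  -0.2  1.4]
[[ 2.993e+02  2.026e+02]
 [ 0.000e+00 -3.500e+00]
 [-7.000e-01 -3.000e+00]
 [-2.000e-01 -3.800e+00]]
[0.51605412 0.13863647 0.41233884] [-0.8 -0.4  1.2  1.7 -1.9  0.2 -0.7  2.5  0.2 -3.  -0.8 -2.2 -0.1 -2.9]
rider [-0.05010049  0.00049885]
axle [[0.55011815 0.06076065 0.047     ]] ydir -0.4007532353677505 0.9161860315144956 jaw [[0.52807672 0.11115089 0.05      ]]
```

Run:
```python
from h import *
from bench import ctrl,read_camera
s=ctrl.sense(); q=s["tcp_rot"]; M=R.from_quat(q[[1,2,3,0]]).as_matrix(); print(M.round(3)); print(s["force"])
c=read_camera("wrist"); print(c["hand_eye"].round(4),c["intrinsics"]); cv2.imwrite("pics/w0.png",c["img"])
p=np.load("pose.npy")
# what yaw aligns tool x with gauge y / gauge x
print("tool x yaw",np.rad2deg(np.arctan2(M[1,0],M[0,0])),"tool z yaw",np.rad2deg(np.arctan2(M[1,2],M[0,2])),"gauge y yaw",90+np.rad2deg(p[2]))
```

```text
[[ 0.446 -0.     0.895]
 [-0.895  0.     0.446]
 [-0.    -1.     0.   ]]
[0.62860226 0.3393112  0.34819035]
[[ 1.000e+00 -2.000e-04  2.000e-04 -5.000e-04]
 [-3.000e-04 -3.263e-01  9.453e-01 -1.433e-01]
 [-1.000e-04 -9.453e-01 -3.263e-01  8.330e-02]
 [ 0.000e+00  0.000e+00  0.000e+00  1.000e+00]] [[294.08255849   0.         318.80043581]
 [  0.         294.08255849 204.2520152 ]
 [  0.           0.           1.        ]]
tool x yaw -63.54079872103258 tool z yaw 26.45920049739233 gauge y yaw 113.62527530535141
```

View pics/w0.png

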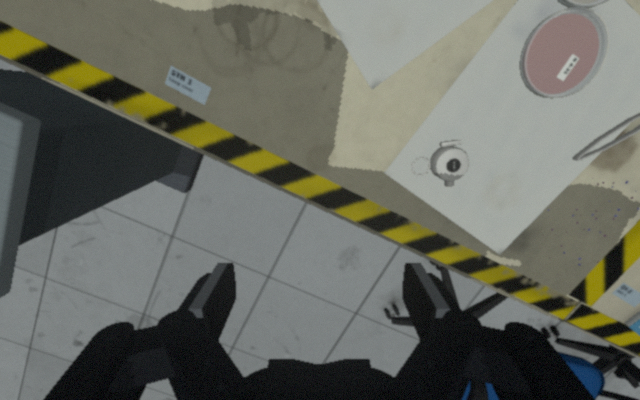

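The wrist camera can look straight down on the pointers if tool +z is turned along gauge +y, a turn of +87° about z. I'll move above the wheel with the fingers shut.

```bash
python3 -m jog '[1,19,35,0,0,0,5.5,1,38,70,0,0,0,11,1,57,105,0,0,0,16.5,1,76,140,0,0,0,22,1,95,175,0,0,0,27.5,1,114,210,0,0,0,33,1,133,245,0,0,0,38.5,1,150,281,0,0,0,43.6]' 20
python3 -m jog '[1,19,35,-10,0,0,5.5,1,38,70,-20,0,0,11,1,57,105,-30,0,0,16.5,1,76,140,-40,0,0,22,1,95,175,-50,0,0,27.5,1,114,210,-60,0,0,33,1,133,245,-70,0,0,38.5,1,150,281,-80,0,0,43.6]' 20
```

```text
clock: 1.15
tool_pos: [0.4067, -0.2323, 0.2313]
tcp_rot: [-0.697, 0.697, -0.121, 0.121]
force: [0.4, -0.7, -0.4]
gripper_width: 0.004
clock: 1.95
tool_pos: [0.5568, 0.0489, 0.1509]
tcp_rot: [-0.692, 0.692, 0.146, -0.146]
force: [-0.1, -0.4, -0.1]
gripper_width: -0.001
```

```bash
cat >> h.py <<'E'
def wrist(name):
    from bench import ctrl,read_camera
    s=ctrl.sense(); q=s["tcp_rot"]; M=np.eye(4); M[:3,:3]=R.from_quat(q[[1,2,3,0]]).as_matrix(); M[:3,3]=s["tool_pos"]
    c=read_camera("wrist"); W=np.linalg.inv(M@c["hand_eye"]); cv2.imwrite("pics/"+name,c["img"])
    print(s["clock"],s["tool_pos"].round(4),s["force"].round(2))
    return (cv2.Rodrigues(W[:3,:3])[0],W[:3,3],c["intrinsics"]),c["img"]
E
python3 - <<'E'
from h import *
import pickle
cam,im=wrist("w1.png"); pickle.dump(cam,open("w1.pkl","wb"))
p=np.load("pose.npy")
P=G(p,np.array([[65,-125,14],[-65,-125,14],[65,125,14],[-65,125,14],[-42,-30,44],[-44,0.5,44],[0,-85,75]])/1000)
u=proj(cam,P); print(u.round(0))
for a in u: cv2.circle(im,tuple(int(v) for v in a),3,(0,0,255),1)
cv2.imwrite("pics/w1a.png",im)
E
```

```text
1.95 [0.5568 0.0489 0.1509] [-0.14 -0.41 -0.07]
[[382. 218.]
 [255. 217.]
 [407. -94.]
 [232. -95.]
 [267. 123.]
 [263.  83.]
 [318. 199.]]
```

View pics/w1a.png

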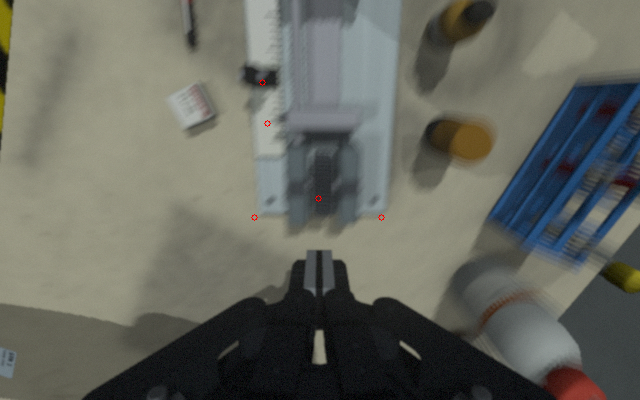

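The image is blurred because the arm was still settling, and the plate sits about 5 px off the prediction. I'll take a still picture and refit.

```bash
python3 -m jog '[1,0,0,0,0,0,0,1,0,0,0,0,0,0,1,0,0,0,0,0,0,1,0,0,0,0,0,0,1,0,0,0,0,0,0,1,0,0,0,0,0,0,1,0,0,0,0,0,0,1,0,0,0,0,0,0]'
python3 - <<'E'
from h import *
import pickle
cam,im=wrist("w2.png"); pickle.dump(cam,open("w2.pkl","wb"))
p=np.load("pose.npy")
P=G(p,np.array([[65,-125,14],[-65,-125,14],[-42,-30,44],[-44,0.5,44],[0,-85,75]])/1000)
print(proj(cam,P).round(1))
cv2.imwrite("pics/w2z.png",cv2.resize(im[0:230,230:410],None,fx=4,fy=2.6*1,interpolation=cv2.INTER_CUBIC))
cv2.imwrite("pics/w2y.png",cv2.resize(im[50:150,230:370],None,fx=5.7,fy=5.7,interpolation=cv2.INTER_CUBIC))
E
```

```text
clock: 2.8
tool_pos: [0.5561, 0.0471, 0.1513]
tcp_rot: [-0.692, 0.692, 0.145, -0.145]
force: [0.3, 0.5, -0.5]
gripper_width: 0.002
2.8 [0.5561 0.0471 0.1513] [ 0.29  0.54 -0.54]
[[383.1 216.1]
 [256.1 216.1]
 [268.7 121.6]
 [264.1  81.5]
 [319.9 196.9]]
```

View pics/w2z.png

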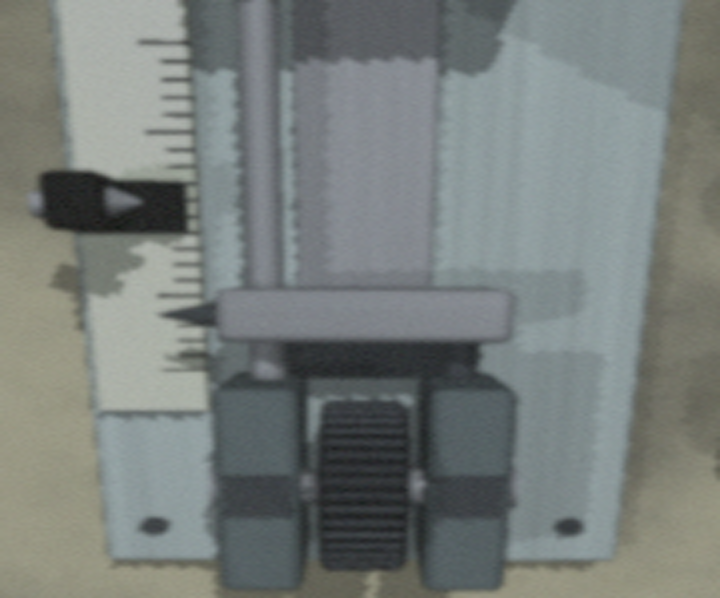

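View pics/w2y.png

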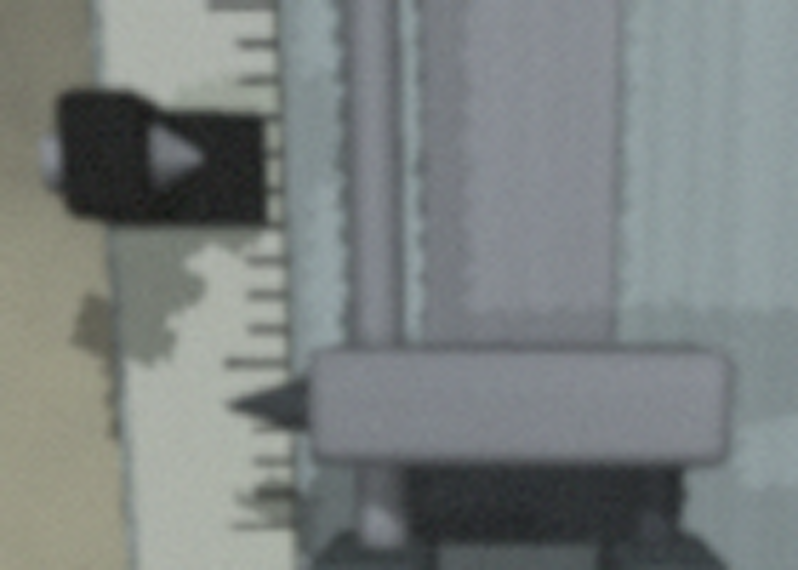

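Sharp view: jaw tip at (270.0,121.1), rider tip at (266.1,77.5), plate corners at (257.5,215.4) and (383,214.2). These are all within about 1.5 px of the prediction. I'll refit and work out the distance.

```bash
cat >> h.py <<'E'
def ray(cam,uv,z):
    Rm=cv2.Rodrigues(cam[0])[0]; d=Rm.T@np.linalg.inv(cam[2])@np.r_[uv,1]; o=-Rm.T@cam[1]; return o+d*(z-o[2])/d[2]
def inv(p,P): 
    c,s=np.cos(p[2]),np.sin(p[2]); d=P[:2]-p[:2]; return np.r_[c*d[0]+s*d[1],-s*d[0]+c*d[1]]
E
python3 - <<'E'
from h import *
import pickle
cam=pickle.load(open("w2.pkl","rb"))
C=np.array([[65,-125,14],[-65,-125,14],[-42,-30,44]])/1000
uv=np.array([[383,214.2],[257.5,215.4],[270,121.1]])
def f(q): 
    u=proj(cam,G(q,C)); return np.r_[(u-uv).ravel(),3*(proj(cam,G(q,[[-.044,q[3],.044]]))-[266.1,77.5]).ravel()]
r=least_squares(f,np.r_[np.load("pose.npy"),0]); print(r.x,r.fun.round(2)); p=r.x[:3]; np.save("pose2.npy",p)
for n,t in (("jaw",(270,121.1)),("rider",(266.1,77.5))): print(n,inv(p,ray(cam,t,.044))*1000)
print("axle",G(p,[[0,-.085,.047]]),"start",G(p,[[0,-.099,.075]]),-np.sin(p[2]),np.cos(p[2]))
E
```

```text
Traceback (most recent call last):
  File "h.py", line 5, in G
    x,y,a=p; c,s=np.cos(a),np.sin(a); pts=np.atleast_2d(pts)
    ^^^^^
ValueError: too many values to unpack (expected 3)
```

```bash
sed -i 's/x,y,a=p;/x,y,a=p[:3];/' h.py
python3 - <<'E'
from h import *
import pickle
cam=pickle.load(open("w2.pkl","rb"))
C=np.array([[65,-125,14],[-65,-125,14],[-42,-30,44]])/1000
uv=np.array([[383,214.2],[257.5,215.4],[270,121.1]])
def f(q): 
    u=proj(cam,G(q,C)); return np.r_[(u-uv).ravel(),3*(proj(cam,G(q,[[-.044,q[3],.044]]))-[266.1,77.5]).ravel()]
r=least_squares(f,np.r_[np.load("pose.npy"),0]); print(r.x,r.fun.round(2)); p=r.x[:3]; np.save("pose2.npy",p)
for n,t in (("jaw",(270,121.1)),("rider",(266.1,77.5))): print(n,inv(p,ray(cam,t,.044))*1000)
print("axle",G(p,[[0,-.085,.047]]),"start",G(p,[[0,-.099,.075]]),-np.sin(p[2]),np.cos(p[2]))
E
```

```text
[0.5172564  0.14003583 0.40812379 0.00240479] [ 1.24  1.39 -0.35 -0.33  0.55 -0.7  -0.4   0.02]
jaw [-42.47626874 -30.55276467]
rider [-43.89481803   2.41009217]
axle [[0.55099187 0.06201712 0.047     ]] start [[0.5565483  0.04916698 0.075     ]] -0.39688791832157444 0.9178670820387707
```

The jaw needs about 33 mm, which is 66 mm of rim. First light stroke: come down 16 mm before the apex and press about 2 mm.

```bash
python3 -m jog '[1,0,0,-40,0,0,0,1,0,0,-70,0,0,0,1,0,0,-74,0,0,0,1,-0.8,1.8,-77,0,0,0,1,-2.4,5.5,-78.5,0,0,0,1,-4.4,10.1,-78.5,0,0,0,1,-6.4,14.7,-78.5,0,0,0,1,-8.3,19.3,-78.5,0,0,0]'
python3 - <<'E'
from h import *
import pickle
cam,im=wrist("w3.png"); pickle.dump(cam,open("w3.pkl","wb"))
cv2.imwrite("pics/w3z.png",im)
E
```

```text
clock: 3.65
tool_pos: [0.548, 0.067, 0.0736]
tcp_rot: [-0.692, 0.692, 0.145, -0.145]
force: [0.3, -0.7, 0.6]
gripper_width: 0.003
3.65 [0.548  0.067  0.0736] [ 0.26 -0.67  0.59]
```

View pics/w3.png

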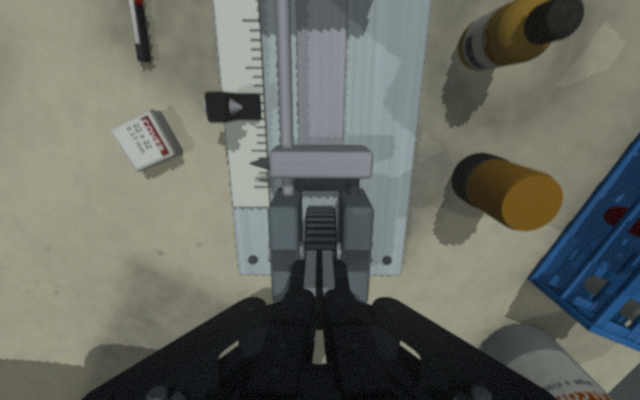

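Jaw tip at (250,163), rider tip at (243,105). They are still about 34 mm apart, so the tip barely touched (force about 0.6 N). I'll go slightly deeper for the rest of this stroke.

```bash
python3 -m jog '[1,0,0,-1,0,0,0,1,0,0,-2,0,0,0,1,-0.8,1.8,-2.2,0,0,0,1,-1.6,3.7,-2.2,0,0,0,1,-2.4,5.5,-2.2,0,0,0,1,-3.2,7.3,-2.2,0,0,0,1,-3.6,8.3,-2.2,0,0,0,1,-3.6,8.3,-2.2,0,0,0]'
python3 - <<'E'
from h import *
import pickle
cam,im=wrist("w4.png"); pickle.dump(cam,open("w4.pkl","wb"))
cv2.imwrite("pics/w4z.png",cv2.resize(im[60:260,180:390],None,fx=3.8,fy=3,interpolation=cv2.INTER_CUBIC))
E
```

```text
clock: 4.5
tool_pos: [0.5442, 0.075, 0.0706]
tcp_rot: [0.692, -0.692, -0.145, 0.145]
force: [0.6, 1.5, 3.3]
gripper_width: 0.0
4.5 [0.5442 0.075  0.0706] [0.57 1.52 3.31]
```

View pics/w4z.png

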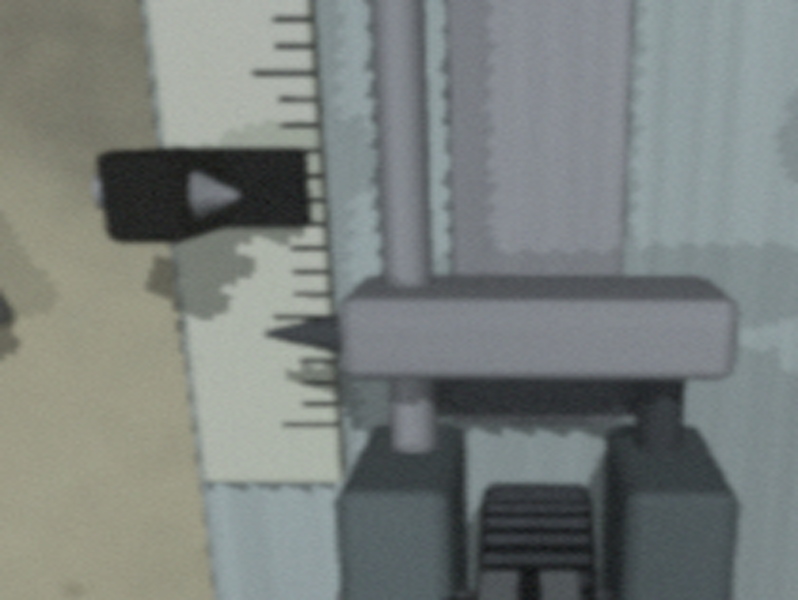

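```bash
cat >> h.py <<'E'
def gap(cam,j,r):
    p=np.load("pose2.npy"); a=inv(p,ray(cam,j,.044))*1000; b=inv(p,ray(cam,r,.044))*1000
    print("jaw",a.round(2),"rider",b.round(2),"gap",(b-a)[1].round(2))
E
python3 - <<'E'
from h import *
import pickle
gap(pickle.load(open("w3.pkl","rb")),(250,163),(243,105))
gap(pickle.load(open("w4.pkl","rb")),(251.05,171.0),(243.2,124.7))
E
python3 -m jog '[1,0,0,6,0,0,0,1,0,0,10,0,0,0,1,5,-12,10,0,0,0,1,10,-24,10,0,0,0,1,11.9,-27.5,8,0,0,0,1,11.9,-27.5,4,0,0,0,1,11.1,-25.7,1.5,0,0,0,1,9.5,-22,0,0,0,0]'
python3 -m jog '[1,-1.6,3.7,0,0,0,0,1,-3.2,7.3,0,0,0,0,1,-4.8,11,0,0,0,0,1,-6.4,14.7,0,0,0,0,1,-7.9,18.3,0,0,0,0,1,-9.5,22,0,0,0,0,1,-9.5,22,0,0,0,0,1,-9.5,22,0,0,0,0]'
python3 - <<'E'
from h import *
import pickle
cam,im=wrist("w5.png"); pickle.dump(cam,open("w5.pkl","wb"))
cv2.imwrite("pics/w5z.png",cv2.resize(im[60:260,180:390],None,fx=3.8,fy=3,interpolation=cv2.INTER_CUBIC))
E
```

```text
jaw [-42.69 -28.55] rider [-44.24   4.02] gap 32.57
jaw [-42.05 -23.87] rider [-44.58   2.46] gap 26.33
clock: 5.35
tool_pos: [0.5537, 0.0529, 0.0703]
tcp_rot: [-0.692, 0.692, 0.145, -0.145]
force: [-0.2, -1.6, 6.3]
gripper_width: -0.002
clock: 6.15
tool_pos: [0.5441, 0.0751, 0.0705]
tcp_rot: [0.692, -0.692, -0.145, 0.145]
force: [-1.4, 1.1, 3.2]
gripper_width: 0.001
6.15 [0.5441 0.0751 0.0705] [-1.39  1.08  3.21]
```

View pics/w5z.png

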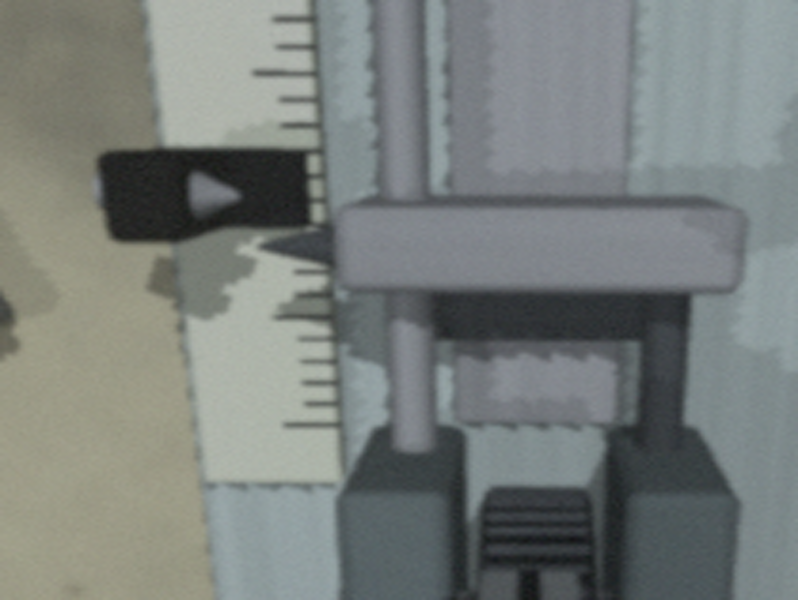

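```bash
python3 - <<'E'
from h import *
import pickle
gap(pickle.load(open("w5.pkl","rb")),(247.9,141.3),(243.2,124.7))
E
python3 -m jog '[1,0,0,6,0,0,0,1,0,0,10,0,0,0,1,4,-10,10,0,0,0,1,8.7,-20.2,10,0,0,0,1,8.7,-20.2,6,0,0,0,1,8.7,-20.2,3,0,0,0,1,8.7,-20.2,1,0,0,0,1,7.9,-18.4,1,0,0,0]'
python3 -m jog '[1,-0.8,1.8,0,0,0,0,1,-1.6,3.7,0,0,0,0,1,-2.4,5.5,0,0,0,0,1,-3.2,7.3,0,0,0,0,1,-4,9.2,0,0,0,0,1,-4,9.2,0,0,0,0,1,-4,9.2,0,0,0,0,1,-4,9.2,0,0,0,0]'
python3 - <<'E'
from h import *
import pickle
cam,im=wrist("w6.png"); pickle.dump(cam,open("w6.pkl","wb"))
cv2.imwrite("pics/w6z.png",cv2.resize(im[70:190,190:340],None,fx=5,fy=5,interpolation=cv2.INTER_CUBIC))
E
```

```text
jaw [-42.69  -6.56] rider [-44.64   2.56] gap 9.12
clock: 7.0
tool_pos: [0.5521, 0.0565, 0.0713]
tcp_rot: [-0.692, 0.692, 0.145, -0.145]
force: [-0.9, -1.7, 4.0]
gripper_width: -0.004
clock: 7.8
tool_pos: [0.5482, 0.0656, 0.0716]
tcp_rot: [0.692, -0.692, -0.145, 0.145]
force: [-1.4, -0.4, 3.7]
gripper_width: -0.003
7.8 [0.5482 0.0656 0.0716] [-1.44 -0.37  3.68]
```

View pics/w6z.png

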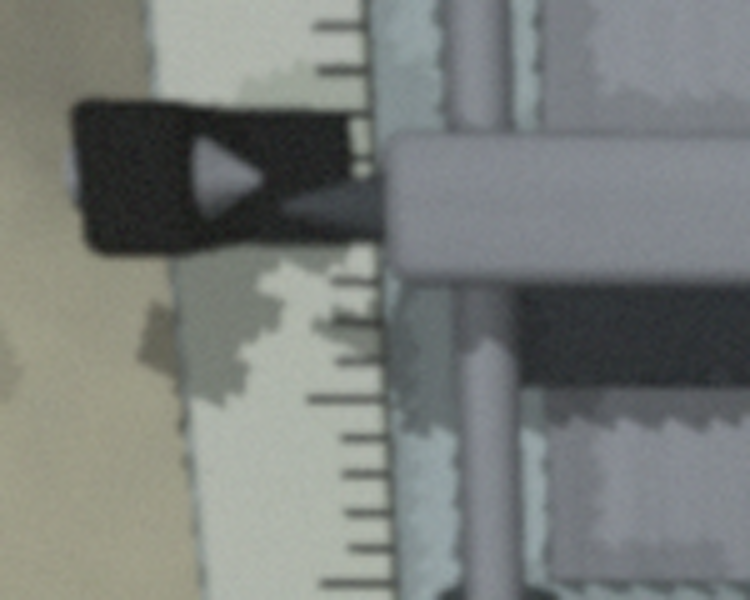

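```bash
python3 - <<'E'
from h import *
import pickle
gap(pickle.load(open("w6.pkl","rb")),(190+281/5,70+208/5),(190+263/5,70+178/5))
E
python3 -m jog '[1,-0.4,0.9,0,0,0,0,1,-0.8,1.8,0,0,0,0,1,-1.2,2.8,0,0,0,0,1,-1.6,3.7,0,0,0,0,1,-2,4.6,0,0,0,0,1,-2,4.6,0,0,0,0,1,-2,4.6,0,0,0,0,1,-2,4.6,0,0,0,0]'
python3 - <<'E'
from h import *
import pickle
cam,im=wrist("w7.png"); pickle.dump(cam,open("w7.pkl","wb"))
cv2.imwrite("pics/w7z.png",cv2.resize(im[80:180,190:320],None,fx=6,fy=6,interpolation=cv2.INTER_CUBIC))
E
```

```text
jaw [-42.7   -0.75] rider [-44.44   2.4 ] gap 3.15
clock: 8.65
tool_pos: [0.5462, 0.0703, 0.0715]
tcp_rot: [0.692, -0.692, -0.145, 0.145]
force: [-1.4, -0.1, 3.3]
gripper_width: -0.0
8.65 [0.5462 0.0703 0.0715] [-1.39 -0.14  3.31]
```

View pics/w7z.png

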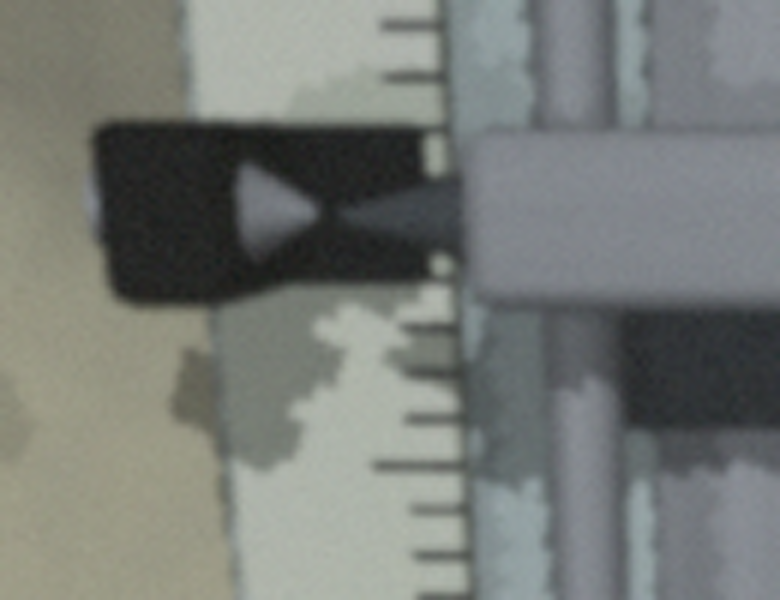

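Nearly aligned: jaw tip at (336,214) and rider tip at (322,212) in the 6x crop, about 0.3 px apart. I'll lift off and measure precisely from an average of several frames.

```bash
python3 - <<'E'
from h import *
import pickle
gap(pickle.load(open("w7.pkl","rb")),(190+336/6,80+214/6),(190+322/6,80+212/6))
E
python3 -m jog '[1,0,0,4,0,0,0,1,0,0,8,0,0,0,1,0,0,8,0,0,0,1,0,0,8,0,0,0,1,0,0,8,0,0,0,1,0,0,8,0,0,0,1,0,0,8,0,0,0,1,0,0,8,0,0,0]'
python3 - <<'E'
from h import *
import pickle
ims=[]
for i in range(6):
    cam,im=wrist("w8.png"); ims.append(im.astype(float))
pickle.dump(cam,open("w8.pkl","wb"))
im=np.clip(np.mean(ims,0),0,255).astype(np.uint8); cv2.imwrite("pics/w8m.png",im)
z=cv2.resize(im[95:145,195:275],None,fx=10,fy=10,interpolation=cv2.INTER_CUBIC)
z=np.clip(z.astype(float)*1.8,0,255).astype(np.uint8); cv2.imwrite("pics/w8z.png",z)
p=np.load("pose2.npy")
u=proj(cam,G(p,[[-.06,.0024,.044],[-.03,.0024,.044]])); print("gauge x line",u)
E
```

```text
jaw [-42.99   2.16] rider [-44.28   2.34] gap 0.17
clock: 9.5
tool_pos: [0.5461, 0.0702, 0.0795]
tcp_rot: [0.692, -0.692, -0.145, 0.145]
force: [0.4, 0.0, -0.5]
gripper_width: -0.003
9.5 [0.5461 0.0702 0.0795] [ 0.38  0.05 -0.49]
9.55 [0.5461 0.0702 0.0795] [-0.04  0.27 -0.09]
9.6 [0.5462 0.0702 0.0795] [0.48 0.02 0.2 ]
9.65 [0.5462 0.0702 0.0795] [-0.   -0.49 -0.66]
9.7 [0.5462 0.0702 0.0795] [ 0.63 -0.49  0.85]
9.75 [0.5461 0.0702 0.0795] [0.6  0.94 0.05]
gauge x line [[219.974781   114.46329287]
 [271.54676806 114.71432188]]
```

View pics/w8z.png

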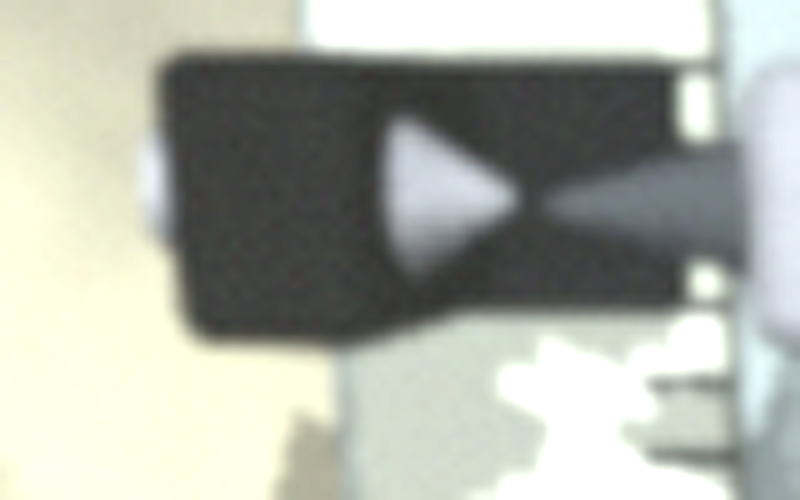

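```bash
cat > fit.py <<'E'
import sys
from h import *
import pickle
def analyse(png,pkl):
    im=cv2.imread(png); cam=pickle.load(open(pkl,"rb")); g=im.astype(float).mean(2)
    p=np.load("pose2.npy")
    z=cv2.resize(g[95:145,195:275],None,fx=8,fy=8,interpolation=cv2.INTER_CUBIC)
    off=lambda X,Y:((X+.5)/8-.5+195,(Y+.5)/8-.5+95)
    return im,cam,g,z,off
if __name__=="__main__":
    im,cam,g,z,off=analyse(*sys.argv[1:3])
    np.set_printoptions(linewidth=250)
    print(g[103:126,232:270].astype(int))
E
python3 fit.py pics/w8m.png w8.pkl
```

```text
[[ 32  29  31  30  32  31  32  32  31  31  35  35  35  35  37  34  36  34  36  36  36  34  37  35  36  37  35  36  36  36  70 120 141 133 108 104 120 123]
 [ 29  32  32  32  30  28  28  30  31  31  32  34  36  35  37  36  36  35  36  35  37  36  33  34  36  37  37  35  35  37  71 126 149 139 111 105 119 116]
 [ 30  31  32  34  31  32  29  31  31  30  32  34  35  35  35  34  36  34  37  36  38  37  36  36  37  36  35  35  37  38  71 126 149 141 113 101 112 113]
 [ 30  36  44  48  44  36  32  31  31  31  32  34  34  37  35  37  36  35  35  36  37  36  36  36  34  33  37  37  36  37  71 125 148 140 112  97 106 112]
 [ 32  41  66  76  68  53  40  33  31  31  32  34  34  36  35  35  36  36  36  36  34  35  36  35  36  36  36  35  35  36  64 117 142 137 111  93 102 110]
 [ 33  53  86  99  95  81  62  48  35  31  32  33  34  35  34  36  35  36  36  37  36  35  34  35  35  36  36  37  37  36  53  93 119 119 101  86  95 104]
 [ 35  58  95 109 108 100  90  74  55  42  32  34  33  35  36  35  35  34  35  36  35  37  37  36  34  35  36  34  35  38  44  61  76  79  73  68  76  95]
 [ 36  64  97 1
[... 1765 characters left out ...]
35  38  36  35  37  33  35  37  36  37  35  37  38  59  88  99  87  66  55  68]
 [ 32  32  31  38  43  42  34  33  30  30  30  30  35  36  38  37  37  35  36  35  36  36  37  36  36  37  38  38  37  35  40  66 117 137 123  90  73  78]
 [ 32  33  31  32  36  33  31  29  32  29  31  31  33  35  37  37  37  36  38  35  36  38  37  37  37  36  37  36  37  38  37  68 122 142 134 105  89  92]
 [ 30  33  31  32  30  31  31  29  31  33  33  32  36  37  36  38  38  36  38  37  39  38  39  37  37  39  39  38  39  37  38  66 106 125 118  96  90  99]
 [ 32  30  30  32  31  31  31  34  38  43  45  47  48  48  48  49  49  49  49  49  49  49  49  48  50  50  47  48  47  50  57  72  89  95  90  81  90 105]]
```

The rider tip lies at row 114.25 and the jaw tip at 114.93, so the jaw is about 0.37 mm short. One fine stroke of about 0.8 mm of rim next, with the pad centred on the apex.

```bash
python3 -m jog '[1,2,-4.4,0,0,0,0,1,3.8,-8.8,0,0,0,0,1,3.8,-8.8,-3,0,0,0,1,3.8,-8.8,-6,0,0,0,1,3.8,-8.8,-7.5,0,0,0,1,3.8,-8.8,-7.5,0,0,0,1,3.6,-8.4,-7.5,0,0,0,1,3.5,-8.1,-7.5,0,0,0]'
python3 -m jog '[1,0,0,0,0,0,0,1,0,0,0,0,0,0,1,0,0,4,0,0,0,1,0,0,7.5,0,0,0,1,-3.5,8.1,7.5,0,0,0,1,-3.5,8.1,7.5,0,0,0,1,-3.5,8.1,7.5,0,0,0,1,-3.5,8.1,7.5,0,0,0]'
cat > meas.py <<'E'
import sys
from h import *
import pickle
n=sys.argv[1]; ims=[]
for i in range(6):
    cam,im=wrist(n+".png"); ims.append(im.astype(float))
pickle.dump(cam,open(n+".pkl","wb"))
im=np.clip(np.mean(ims,0),0,255); cv2.imwrite(f"pics/{n}m.png",im.astype(np.uint8)); g=im.mean(2)
np.set_printoptions(linewidth=250); print(g[103:126,240:258].astype(int))
z=cv2.resize(im.astype(np.uint8)[95:145,195:275],None,fx=10,fy=10,interpolation=cv2.INTER_CUBIC)
cv2.imwrite(f"pics/{n}z.png",np.clip(z*1.8,0,255).astype(np.uint8))
for c in range(243,254):
    w=np.clip(g[105:124,c]-38,0,None); print(c,(w@np.arange(105,124)/w.sum()).round(2),w.sum().round())
E
python3 meas.py w9
```

```text
clock: 10.6
tool_pos: [0.5497, 0.0622, 0.0722]
tcp_rot: [-0.692, 0.692, 0.145, -0.145]
force: [-0.2, -0.6, 2.5]
gripper_width: -0.002
clock: 11.4
tool_pos: [0.5461, 0.0703, 0.0795]
tcp_rot: [0.692, -0.692, -0.145, 0.145]
force: [-0.7, 0.0, 0.3]
gripper_width: 0.002
11.4 [0.5461 0.0703 0.0795] [-0.67  0.04  0.34]
11.45 [0.5461 0.0703 0.0795] [-0.32 -0.05  0.09]
11.5 [0.5461 0.0702 0.0795] [-0.22  0.03 -0.77]
11.55 [0.5462 0.0702 0.0795] [ 0.14  0.12 -0.06]
11.6 [0.5462 0.0702 0.0795] [ 0.44 -0.18  0.55]
11.65 [0.5462 0.0702 0.0795] [ 0.07  0.58 -0.06]
[[ 32  31  33  36  35  35  35  36  35  36  35  36  34  36  36  37  36  35]
 [ 30  31  31  33  35  34  35  32  36  37  37  37  37  36  35  35  37  35]
 [ 31  31  29  33  36  35  36  35  34  33  35  36  37  36  36  37  36  36]
 [ 32  32  32  33  34  35  34  35  36  35  37  35  35  35  35  35  36  37]
 [ 32  33  32  34  34  35  36  36  37  36  36  36  38  37  35  37  37  35]
 [ 37  32  33  34  32  37  36  38  35  36  36  36  37  34  36  34  36  37]
 [ 58  41  32  35  34  36  34  37  35  37  32  37  35  36  35  36  35  36]
 [ 86  68  50  42 
[... 660 characters left out ...]
56  46  37  31  34  35  34  36  35  35  33  35  35  35  36  35  34  36]
 [ 40  35  31  31  35  34  34  35  34  35  35  37  36  36  36  34  36  38]
 [ 32  31  32  30  33  34  36  37  36  34  34  35  35  36  36  37  36  37]
 [ 33  30  30  31  35  35  37  35  34  36  37  35  35  36  37  36  37  36]
 [ 32  31  32  30  32  35  38  38  38  38  38  36  37  35  38  38  38  37]
 [ 34  34  31  35  35  37  38  38  39  39  38  37  37  36  37  38  37  38]
 [ 39  45  49  47  50  48  48  49  49  48  49  49  50  48  48  48  49  48]]
243 114.02 417.0
244 114.09 323.0
245 114.15 217.0
246 114.28 90.0
247 114.17 14.0
248 114.51 5.0
249 114.42 28.0
250 113.97 54.0
251 114.06 76.0
252 113.9 95.0
253 113.93 106.0
```

View pics/w9z.png

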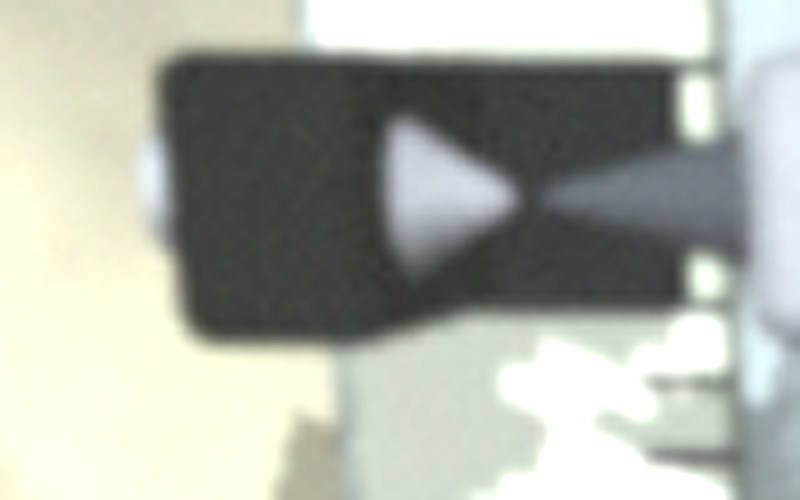

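The tips are now level to about 0.15 px, or roughly 0.1 mm. Taking the hand away, straight up and back.

```bash
python3 -m jog '[1,0,0,15,0,0,0,1,0,0,40,0,0,0,1,0,0,70,0,0,0,1,5,-20,95,0,0,0,1,10,-40,110,0,0,0,1,15,-60,120,0,0,0,1,15,-60,120,0,0,0,1,15,-60,120,0,0,0]'
python3 - <<'E'
from h import *
from bench import read_camera
cam,im=wrist("w10.png")
for n in("scene","top"): cv2.imwrite(f"pics/{n}1.png",read_camera(n)["img"])
a=cv2.imread("pics/top1.png"); b=cv2.imread("pics/scene1.png")
cv2.imwrite("pics/both.png",np.vstack([cv2.resize(im[:220,170:470],(600,300)),cv2.resize(b[180:300,200:440],(600,300))]))
E
```

```text
clock: 12.5
tool_pos: [0.5611, 0.0101, 0.1994]
tcp_rot: [0.692, -0.692, -0.145, 0.145]
force: [-0.3, 0.6, -0.1]
gripper_width: 0.004
12.5 [0.5611 0.0101 0.1994] [-0.34  0.6  -0.09]
```

View pics/both.png

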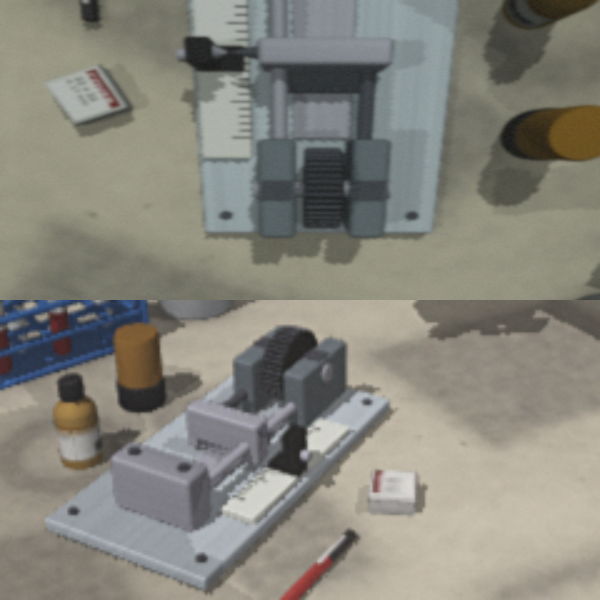

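The hand is clear, the pointers are in line, and the box, pen, bottle and case stand where they were. Handing in.

```bash
python3 -c "
from bench import job_done; print(job_done())"
```

```text
the job is handed in; nothing more can be done
None
```

The gap gauge is set: the jaw's pointer stands in line with the rider's to within about 0.1 mm, and the job was handed in at about 12.6 s. I rolled the wheel with the shut fingertips in light strokes, moving the jaw about 33 mm, and then made one fine stroke.

- **Pointers:** the last close wrist-camera measurement, averaged over six frames, put the tips about 0.15 px apart along the scale. The jaw may be up to 0.1–0.2 mm past the rider; that is within the measuring noise, so I left it.
- **Disagreement:** before the fine stroke, a single frame with the finger still on the wheel gave a gap of 0.17 mm. The averaged frames after lifting gave 0.37 mm, and I acted on the second.
- **First stroke:** it hardly gripped the wheel, so I made the following strokes a little deeper. The highest force I read was about 6.3 N, at the start of one stroke. The later strokes stayed at about 4 N or below.
- **Surroundings:** the last pictures show the box, pen, bottle and case where they stood. The hand is about 12 cm above the wheel and touching nothing.

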